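Load two cells into the spring-contact tester

TASK

Load the two loose blue cells into the cell tester, one in each empty nest, with the plain minus end against the spring contact and the orange-banded plus end against the fixed contact. A cell only goes in if its minus end pushes the spring contact back first and the plus end is then let down past the fixed contact; don't drive a spring contact to its stop. Each cell must end lying flat in its saddles, held between its two contacts; leave the flux tin, the tape, the screwdriver and the marker where they are.

Things in the scene. Friction and masses are not known exactly. Their poses are not given: they have to be found in the camera images.
- cell_1: A loose blue cell, rigid cylinder 26 mm across, 70 mm long, 65 to 115 g, orange band at the plus end. Origin at mid-axis; x along the axis to the plus end. Minus face flat, at x = -35 mm; at the plus end the barrel ends at +32.5 mm, a 10 mm button at +35 mm. Starts lying on the bench (axis 13 mm up), free to roll, plus end roughly to the robot's left
- cell_2: The other loose blue cell, rigid cylinder 26 mm across, 70 mm long, 65 to 115 g, orange band at the plus end. Origin at mid-axis; x along the axis to the plus end. Minus face flat, at x = -35 mm; at the plus end the barrel ends at +32.5 mm, a 10 mm button at +35 mm. Starts lying on the bench (axis 13 mm up), free to roll, plus end roughly to the robot's left
- tester: cell tester fixed to the bench: grey base 136 x 184 mm, top 8 mm (black nest strips 11 mm) up, low white console nearest the robot. Origin on the underside; x along the nests from spring to fixed contacts (roughly to the robot's left), y across towards the console, z up. Nest axes at y = -45, 45 mm. White V saddles at x = -24, 24 mm, 6 thick, no higher than a seated cell's axis; sides open for fingers between them
- nest_a (a point): centre of a seated cell in the first (far, y = -45 mm) nest, 40 mm above the bench; axes as the tester's. In this frame (mm) the fixed contact face is at x = 35 on a post x 37 to 43, 22 wide, top 6 above the axis; the spring contact's face is at x = -29 when out (gap 64); its housing starts at x = -47, top 12 above the axis
- nest_b (a point): centre of a seated cell in the second (near, y = +45 mm) nest, 40 mm above the bench; axes as the tester's. In this frame (mm) the fixed contact face is at x = 35 on a post x 37 to 43, 22 wide, top 6 above the axis; the spring contact's face is at x = -29 when out (gap 64); its housing starts at x = -47, top 12 above the axis
- plunger_a (a joint): travel (m) of nest a's spring contact: 0 = fully out, grows as it is pushed along the tester's -x; 0.006 with a cell seated, 0.013 = hard stop. Pushes back with about 2 N at 0, 6 N at 0.006, 10 N at 0.012. It is a brass disc 12 mm across, centred on the nest axis, with nothing else within 18 mm behind its face
- plunger_b (a joint): travel (m) of nest b's spring contact: 0 = fully out, grows as it is pushed along the tester's -x; 0.006 with a cell seated, 0.013 = hard stop. Pushes back with about 2 N at 0, 6 N at 0.006, 10 N at 0.012. It is a brass disc 12 mm across, centred on the nest axis, with nothing else within 18 mm behind its face
- cell_1_plus (a point): tip of cell_1's plus button, on its axis
- cell_2_plus (a point): tip of cell_2's plus button, on its axis
- flux_tin: bystander: round red flux tin, 58 mm across, 20 mm high, origin at the centre of its underside
- amber_tape: bystander: roll of amber tape lying flat, 58 mm across, 12 mm high, origin at the centre of its underside
- driver_red: bystander: screwdriver with red handle, 154 mm long, lying; origin at the middle of its underside, y towards the handle
- marker: bystander: black marker pen, 135 mm long, lying; origin at the middle of its underside, y along it
Not all that is in view belongs to the job. Leave any purple look-alike of the cell_2 alone.

How it is judged:
On the way, in this order (a step that is already met when the one before it is completed fails the run):
1. one cell sits in a nest, the right way round (((distance between cell_1 and nest_a below 0.004 m and angle between the x axis of cell_1 and the x axis of tester, either way round below 0.1 rad and x of cell_1_plus in the frame of nest_a above 0.02 m) or (distance between cell_1 and nest_b below 0.004 m and angle between the x axis of cell_1 and the x axis of tester, either way round below 0.1 rad and x of cell_1_plus in the frame of nest_b above 0.02 m) or (distance between cell_2 and nest_a below 0.004 m and angle between the x axis of cell_2 and the x axis of tester, either way round below 0.1 rad and x of cell_2_plus in the frame of nest_a above 0.02 m) or (distance between cell_2 and nest_b below 0.004 m and angle between the x axis of cell_2 and the x axis of tester, either way round below 0.1 rad and x of cell_2_plus in the frame of nest_b above 0.02 m))), for 0.2 s.
2. both cells sit in the nests, one in each ((((distance between cell_1 and nest_a below 0.004 m and angle between the x axis of cell_1 and the x axis of tester, either way round below 0.1 rad and x of cell_1_plus in the frame of nest_a above 0.02 m) and (distance between cell_2 and nest_b below 0.004 m and angle between the x axis of cell_2 and the x axis of tester, either way round below 0.1 rad and x of cell_2_plus in the frame of nest_b above 0.02 m)) or ((distance between cell_1 and nest_b below 0.004 m and angle between the x axis of cell_1 and the x axis of tester, either way round below 0.1 rad and x of cell_1_plus in the frame of nest_b above 0.02 m) and (distance between cell_2 and nest_a below 0.004 m and angle between the x axis of cell_2 and the x axis of tester, either way round below 0.1 rad and x of cell_2_plus in the frame of nest_a above 0.02 m)))), for 0.2 s.
At the end, for the whole second after the job is handed in: One cell in each nest: its centre within 4 mm of the nest site, its axis within 0.1 rad of the nest's, its plus end at the fixed contact; both cells at rest (under 0.02 m/s). Which cell is in which nest is free ((((distance between cell_1 and nest_a below 0.004 m and angle between the x axis of cell_1 and the x axis of tester, either way round below 0.1 rad and x of cell_1_plus in the frame of nest_a above 0.02 m) and (distance between cell_2 and nest_b below 0.004 m and angle between the x axis of cell_2 and the x axis of tester, either way round below 0.1 rad and x of cell_2_plus in the frame of nest_b above 0.02 m)) or ((distance between cell_1 and nest_b below 0.004 m and angle between the x axis of cell_1 and the x axis of tester, either way round below 0.1 rad and x of cell_1_plus in the frame of nest_b above 0.02 m) and (distance between cell_2 and nest_a below 0.004 m and angle between the x axis of cell_2 and the x axis of tester, either way round below 0.1 rad and x of cell_2_plus in the frame of nest_a above 0.02 m))) and linear speed of each of cell_1, cell_2 below 0.02 m/s); the robot touches nothing.
It fails at once if a spring contact is driven to its stop (beyond 12 mm of its 13 mm travel) (value of joint any of plunger_a, plunger_b above 0.012 m).
It fails at once if a bystander (flux tin, tape, screwdriver, marker) is moved more than 25 mm (distance of any of flux_tin, amber_tape, driver_red, marker from where it was at the start of the episode above 0.025 m).
It also fails if it takes over 54 s, if anything falls off the work surface, if the arm or the gripper's body presses on something with over 40 N, if the wrist force passes 120 N, or if a joint passes its speed limit or range.

ROBOT

A 7-joint arm with a two-finger parallel gripper is mounted at the origin on a cart in front of the work surface, level with it; the furniture and walls round the work are solid. World frame = base frame: x ahead of the robot, y to its left, z up, the work surface at z = 0. Lengths are in m, angles in rad, forces in N, time in s.
With the tool pointing down it reaches from about 0.425 to 0.925 m from the base axis. Payload 6.8 kg.
Tool frame: the origin (TCP) lies at the very end of the fingers, on their centre line; the grasp point (between the pads) lies 19 mm behind it; z points along the fingers, y is the line along which they close (so a half turn about z gives the same grasp; the last joint's range is limited). The gripper opens to 85 mm and grips with 20 to 120 N. Pads are 22 mm wide; open, the fingers measure 114 mm over their backs; the gripper's body (76 mm by 85 mm) begins 54 mm behind the grasp point. The pads swing forward as they close: fully open they stand 13 mm farther back than shut.
Start: joints at [-1.292, 0.477, 0.022, 1.555, -0.011, 1.109, -0.083], TCP at [0.255, 0.625, 0.231] pointing down, gripper open.
Joint ranges: [-2.96, 2.96], [-0.34, 2.1], [-1.41, 1.46], [0.24, 2.44], [-1.37, 4.51], [0.17, 1.92], [-2.96, 2.96]. Speed limits (rad/s): [2.39, 2.39, 3.14, 3.14, 3.14, 3.14, 3.14].

INTERFACE

Orientations are given as a unit quaternion [w, x, y, z].
In Python, from station import bot gives the robot as it stands.
- The arm moves only by the tool jog_arm, never from a script. Its argument "motion" is a list of rows, each a list of 7 numbers: the turn, a rotation vector about the tool's x, y, z in rad, then the shift along the tool's x, y, z in mm, then the finger opening in mm, from 0 to 85.4. A call has 1 to 10 rows; each row is the pose to reach, as a shift and turn from the pose commanded when the call began, along the tool's axes at that moment; what a row does not reach only later rows make up. A row lasts 1/8 s, in which the tool goes at most 62.5 mm and 10.7 degrees, less where a joint would pass 70% of its speed; a pose out of reach is approached as far as the arm can. A call with a gripper value outside its range is refused whole. The fingers move at their own pace and stop on an object; "grip_force" is the grip in N (left out, the last holds). Time passes only in rows, so rows that repeat a pose let the fingers close. It gives the time, the measured TCP pose, the force, the opening and the grip force at its end, in the units of the state.
- bot.get_obs(): the state, without advancing time (a new reading comes with each control period).
- bot.read_camera(name): name is "scene" or "top" or "wrist"; returns a dict with "pixels" (400x640x3 uint8, red, green, blue), "camera_matrix" (3x3 intrinsics, pixels), "distortion" ([k1, k2, p1, p2, k3] as OpenCV has them; the pictures are not rectified), "T" (4x4, takes a point from camera to world coordinates); the wrist camera has in their place "tool_from_camera" (4x4, takes a point from camera to tool coordinates, whose origin is the TCP and whose axes are the flange's). Camera axes: x right, y down, z forward; pixel columns grow to the right and rows downward; lengths in m; the calibration is good to about 2 mm. A picture is of the moment at which its call begins: read the wrist's pose just before it. There is no depth.
- bot.hand_in(): hands the job in; it is judged then, once.
Trained networks look in a picture, given as the dict that the camera call returned (one of the last four; its "shot" number tells which), for a name from the list of things; names that differ only in an ending like _2 or _b are one class to them, and where a whole thing is asked for, a point or a joint stands for the part that bears it (a point fixed in the world has none). Each returns a list of dicts, best first, with "score" (0 to 1); they miss things now and then, are a little off and sometimes report something else, mostly with a low value. They report only what shows in the picture. A call takes as long as a camera call. They do not tell look-alikes from the thing itself.
- bot.spot_in(thing, picture): "xy" ([column, row] in pixels, amid what is visible of it).
- bot.tip_of(thing, picture): "xy" ([column, row] in pixels: a listed point, or the origin of a listed thing).
The state is a dict: "t": time; "q": joint angles; "joint_vel": joint speeds; "joint_torque": joint torques, N m; "eef_pos": TCP position; "tool_rot": TCP orientation; "contact_force": force on the tool from outside, world axes, zero at the start; "torque": the same for the moment, N m; "gripper_width": opening from 0.0 (shut) to 1.0 (fully open); "grasp_force": force on a finger pad.
Only numpy, scipy, OpenCV 4.12 (cv2) and the standard library are available. Lean on these libraries where they do the work, as an engineer would, in place of code of your own. Each camera call takes 0.05 s, during which the arm holds its last target. There are 200 camera calls.

## Working session

There is one attempt and no reset: what is moved stays moved. The work goes in short steps, Python scripts to look and compute and a tool call to move; the robot and the scene stay as the last step left them, time stands still between calls to the robot, and variables do not carry over. Pictures are saved under pics/ and viewed, at most 10 in all, crops included, and the job is handed in when it is done.

Besides the shell and the picture viewer there is one more tool, called after "Emit:" by a JSON object that holds its "name" and its "arguments". jog_arm: Moves the arm, as the interface text tells. Its arguments: {"type":"object","properties":{"motion":{"type":"array"},"grip_force":{"type":"number"}},"required":["motion"]}

```bash
ls; mkdir -p pics
cat > h.py <<'E'
import numpy as np, cv2
from scipy.spatial.transform import Rotation as R
from station import bot
def tool():
    o=bot.get_obs(); q=o["tool_rot"]; T=np.eye(4); T[:3,:3]=R.from_quat([q[1],q[2],q[3],q[0]]).as_matrix(); T[:3,3]=o["eef_pos"]; return T
def shot(n):
    T=tool(); p=bot.read_camera(n)
    p["W"]=p["T"] if "T" in p else T@p["tool_from_camera"]
    return p
def w(p,xy,z):
    u=cv2.undistortPoints(np.array([[xy]],float),p["camera_matrix"],p["distortion"])[0,0]
    d=p["W"][:3,:3]@np.array([u[0],u[1],1]); c=p["W"][:3,3]
    return c+d*(z-c[2])/d[2]
def proj(p,X):
    M=np.linalg.inv(p["W"]); return cv2.projectPoints(np.atleast_2d(X).astype(float),cv2.Rodrigues(M[:3,:3])[0],M[:3,3],p["camera_matrix"],p["distortion"])[0][:,0]
def save(p,n,crop=None,s=1):
    im=p["pixels"][:,:,::-1]
    if crop: im=im[crop[1]:crop[3],crop[0]:crop[2]]
    cv2.imwrite("pics/"+n,cv2.resize(im,None,fx=s,fy=s,interpolation=cv2.INTER_CUBIC))
E
python3 - <<'E'
from h import *
np.set_printoptions(precision=4,suppress=True)
print(bot.get_obs())
p=shot("top"); save(p,"top.png",s=1.25)
print(p["W"])
Z=dict(cell_1=.013,tester=0,nest_a=.04,cell_1_plus=.013,flux_tin=0,amber_tape=0,driver_red=0,marker=0,plunger_a=.04)
for t,z in Z.items():
    for d in bot.tip_of(t,p)[:5]: print(t,d["score"],np.round(d["xy"],1),w(p,d["xy"],z))
E
```

```text
pics
{'t': 0.0, 'q': array([-1.2921,  0.4778,  0.0224,  1.5565, -0.0115,  1.1093, -0.0831]), 'joint_vel': array([-0.0002,  0.001 ,  0.002 , -0.0003,  0.0002, -0.0022, -0.002 ]), 'joint_torque': array([ -0.0004, -59.6441,   1.6076, -28.1195,   0.0124,   0.0093,
        -0.    ]), 'eef_pos': array([0.2544, 0.6245, 0.2303]), 'tool_rot': array([-0.0001,  0.1922,  0.9814, -0.0009]), 'contact_force': array([-0.1108,  0.7559,  0.0975]), 'torque': array([-0.0393,  0.0438,  0.0057]), 'grasp_force': 0.0, 'gripper_width': 1.0028516030165635}
[[ 0.0217 -0.9959  0.0873  0.3776]
 [-0.9996 -0.0232 -0.0161  0.125 ]
 [ 0.0181 -0.087  -0.996   1.3999]
 [ 0.      0.      0.      1.    ]]
cell_1 0.82 [442.7 209.6] [ 0.4598 -0.2532  0.013 ]
cell_1 0.72 [340.7 217. ] [0.4335 0.0229 0.013 ]
cell_1 0.65 [379.  204.4] [ 0.47   -0.0804  0.013 ]
cell_1 0.59 [284.4 223.3] [0.4131 0.1743 0.013 ]
cell_1 0.5 [341.8 180. ] [0.534  0.0216 0.013 ]
tester 0.96 [274.5 153.9] [0.6032 0.2069 0.    ]
tester 0.69 [370.4 144.2] [ 0.6368 -0.0568  0.    ]
nest_a 0.88 [272.1 171.1] [0.5504 0.2097 0.04  ]
nest_a 0.87 [276.6 135.2] [0.6475 0.2004 0.04  ]
flux_tin 0.73 [367.2 205.3] [ 0.4676 -0.05    0.    ]
flux_tin 0.67 [369.9 146.7] [ 0.6298 -0.0555  0.    ]
flux_tin 0.58 [398.7 248.9] [ 0.3511 -0.137   0.    ]
amber_tape 0.47 [199.7 223. ] [0.4093 0.4036 0.    ]
driver_red 0.69 [399.3 249.2] [ 0.3503 -0.1387  0.    ]
marker 0.63 [172.4 154.1] [0.5956 0.4853 0.    ]Traceback (most recent call last):
  File "<stdin>", line 8, in <module>
ValueError: it knows: amber_tape, cell, cell_1_plus, cell_2_plus, driver_red, flux_tin, marker, nest, tester
```

View pics/top.png

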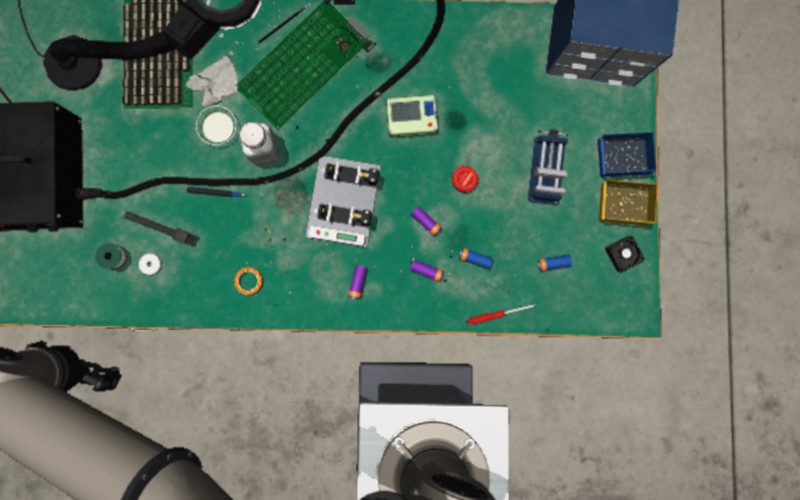

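Run:
```python
from h import *
p=shot("top"); save(p,"topc.png",(230,110,480,260),3.2)
for d in bot.tip_of("cell_1_plus",p): print(d["score"],np.round(d["xy"],1),w(p,d["xy"],.013).round(4))
```

```text
0.77 [433.2 210.9] [ 0.4557 -0.2275  0.013 ]
```

View pics/topc.png

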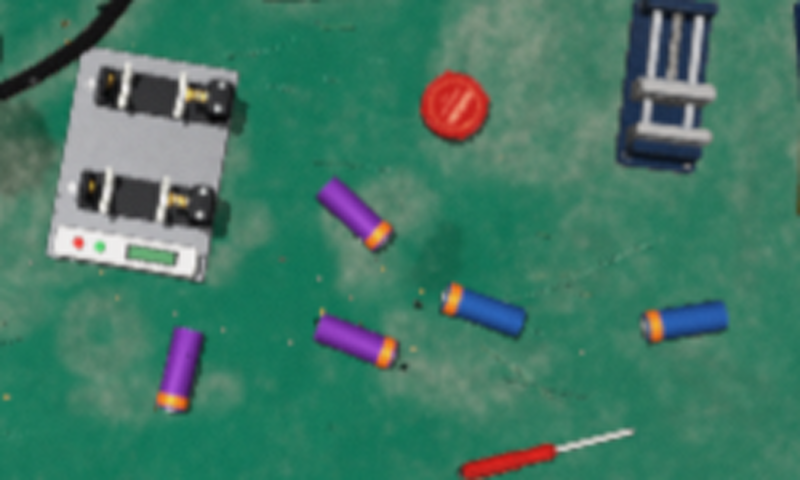

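The top view shows the tester at about (274,154), spring housings on the right. The blue cells are at about (381,207) and (444,210), both with the orange band on the left. The purple cells are decoys.

```bash
cat >> h.py <<'E'
def pose(pos,yaw,pitch=0):
    # tool x along heading yaw (deg), raised by pitch (deg); tool z down
    y,a=np.radians([yaw,pitch]); x=np.array([np.cos(y)*np.cos(a),np.sin(y)*np.cos(a),np.sin(a)])
    yy=np.array([np.sin(y),-np.cos(y),0]); T=np.eye(4); T[:3,:3]=np.c_[x,yy,np.cross(x,yy)]; T[:3,3]=pos; return T
def delta(T,T0=None):
    T0=tool() if T0 is None else T0
    D=np.linalg.inv(T0)@T; r=R.from_matrix(D[:3,:3]).as_rotvec()
    print("turn",r.round(3),"shift",(D[:3,3]*1e3).round(1))
E
python3 - <<'E'
from h import *
delta(pose([.55,.15,.30],82.6))
E
```

```text
turn [-0.     0.     1.313] shift [-452.8 -328.6  -68.7]
```

Emit:
{"name": "jog_arm", "arguments": {"motion": [[0, 0, 0.15, -50, -36, -20, 60], [0, 0, 0.3, -100, -72, -40, 60], [0, 0, 0.45, -150, -108, -60, 60], [0, 0, 0.6, -200, -144, -69, 60], [0, 0, 0.75, -250, -180, -69, 60], [0, 0, 0.9, -300, -216, -69, 60], [0, 0, 1.05, -350, -252, -69, 60], [0, 0, 1.2, -400, -288, -69, 60], [0, 0, 1.313, -453, -329, -69, 60], [0, 0, 1.313, -453, -329, -69, 60]]}}

```text
t: 1.8
eef_pos: [0.552, 0.1438, 0.3008]
tool_rot: [0.001, 0.754, 0.656, 0.0]
contact_force: [-0.3, -0.0, 0.0]
gripper_width: 0.699
grasp_force: 0.0
```

Run:
```python
from h import *
o=bot.get_obs(); print(o["t"],o["q"].round(2),tool().round(4))
p=shot("wrist"); save(p,"w1.png"); print(p["W"].round(3))
for d in bot.tip_of("nest_a",p): print(d["score"],np.round(d["xy"],1),w(p,d["xy"],.04).round(4))
for d in bot.tip_of("tester",p): print(d["score"],np.round(d["xy"],1),w(p,d["xy"],0).round(4))
```

```text
1.8 [-0.77  0.26  0.49  1.75 -0.13  1.16 -0.37] [[ 0.1381  0.9904  0.0017  0.552 ]
 [ 0.9904 -0.1381 -0.0017  0.1438]
 [-0.0015  0.0019 -1.      0.3008]
 [ 0.      0.      0.      1.    ]]
[[ 0.991 -0.132 -0.036  0.561]
 [-0.137 -0.952 -0.273  0.211]
 [ 0.001  0.276 -0.961  0.442]
 [ 0.     0.     0.     1.   ]]
0.9 [371.6 122.5] [0.6352 0.1985 0.04  ]
0.66 [313.6 121.7] [0.5553 0.2104 0.04  ]
0.82 [339.9 120.1] [0.5948 0.2072 0.    ]
```

View pics/w1.png

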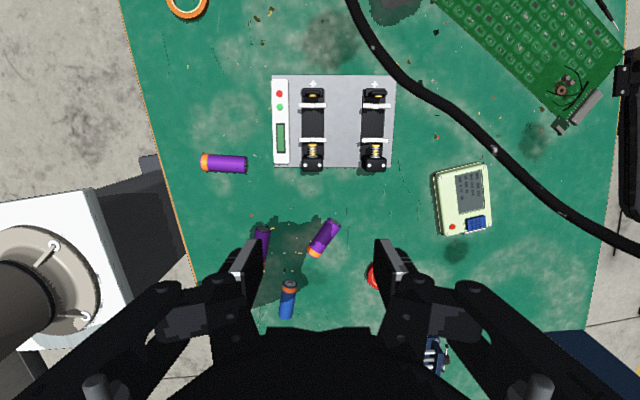

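Run:
```python
from h import *
p=shot("wrist"); save(p,"w1c.png",(262,62,410,182),5)
```

```text
(no output)
```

View pics/w1c.png

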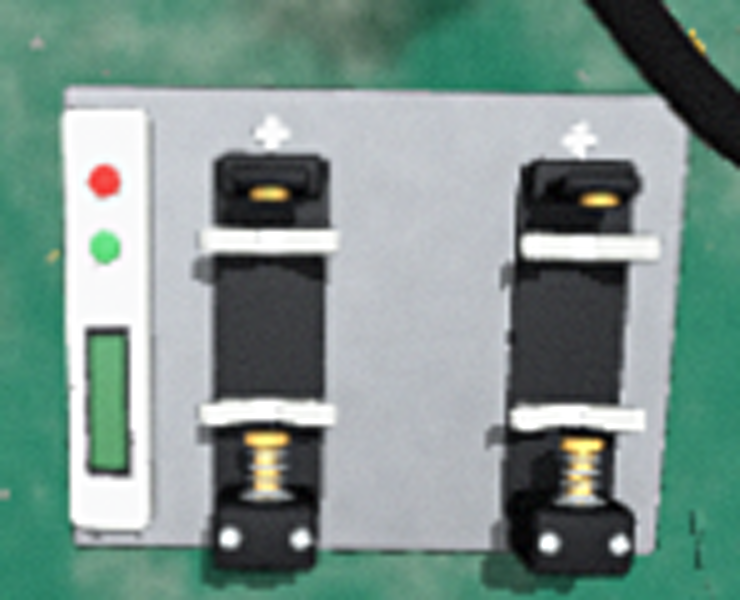

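Run:
```python
from h import *
from scipy.optimize import least_squares
p=shot("wrist")
L=[((65,88),(68,92,8)),((687,97),(68,-92,8)),((75,547),(-68,92,8)),((655,552),(-68,-92,8)),
((270,241),(24,45,39)),((267,413),(-24,45,39)),((590,247),(24,-45,39)),((579,418),(-24,-45,39)),
((267,439),(-30,45,45)),((583,442),(-30,-45,45))]
px=np.array([[262+a[0]/5,62+a[1]/5] for a,_ in L]); X=np.array([b for _,b in L])/1e3
def f(v):
    c,s=np.cos(v[2]),np.sin(v[2]); Y=X@np.array([[c,s,0],[-s,c,0],[0,0,1]])+[v[0],v[1],0]
    return (proj(p,Y)-px).ravel()
r=least_squares(f,[.6,.2,1.44]); print(r.x,np.degrees(r.x[2])); print(r.fun.reshape(-1,2).round(1))
i=[0,1,2,3]
# cells from top camera
q=shot("top")
for n,m,pl in(("near",(525,322),(445,298)),("far",(727,316),(645,327))):
    a=[w(q,(230+u[0]/3.2,110+u[1]/3.2),.013)[:2] for u in(m,pl)]
    d=a[1]-a[0]; print(n,(a[0]+a[1])/2,np.hypot(*d),np.degrees(np.arctan2(d[1],d[0])))
```

```text
[0.59203767 0.20455036 1.44051911] 82.53566559019897
[[ 4.7 -0.2]
 [ 6.9 -0.9]
 [ 5.2  0.6]
 [ 6.2  0.3]
 [-4.4 -0. ]
 [-3.7  0.8]
 [-3.2 -0.7]
 [-2.9  0.2]
 [-3.8  0.3]
 [-3.1  0.1]]
near [ 0.46341011 -0.0873776 ] 0.07052069518071168 74.56202209921803
far [ 0.45760034 -0.25775637] 0.07032381952731098 98.94060916120816
```

Run:
```python
from h import *
from scipy.optimize import least_squares
p=shot("wrist")
L=[((65,88),(68,92,8)),((687,97),(68,-92,8)),((75,547),(-68,92,8)),((655,552),(-68,-92,8)),
((270,241),(24,45,39)),((267,413),(-24,45,39)),((590,247),(24,-45,39)),((579,418),(-24,-45,39)),
((267,439),(-30,45,45)),((583,442),(-30,-45,45))]
px=np.array([[262+a[0]/5,62+a[1]/5] for a,_ in L]); X=np.array([b for _,b in L])/1e3
def f(v):
    c,s=np.cos(v[2]),np.sin(v[2]); Z=X.copy(); Z[:4,1]+=v[3]; Y=Z@np.array([[c,s,0],[-s,c,0],[0,0,1]])+[v[0],v[1],0]
    return (proj(p,Y)-px).ravel()
r=least_squares(f,[.6,.2,1.44,0]); print(r.x,np.degrees(r.x[2])); print(r.fun.reshape(-1,2).round(1))
v=r.x;c,s=np.cos(v[2]),np.sin(v[2])
for y in(-.045,.045): print(v[0]-s*y,v[1]+c*y)
delta(pose([.463,-.110,.15],74.6))
```

```text
[0.59683675 0.20422538 1.43609081 0.0136673 ] 82.28194217360858
[[-1.1 -0.6]
 [ 1.2 -0.7]
 [-0.6  0.3]
 [ 0.5  0.5]
 [-0.6 -0.2]
 [-0.3  0.7]
 [ 0.5 -0.5]
 [ 0.5  0.4]
 [-0.4  0.1]
 [ 0.3  0.3]]
0.641429089577788 0.198181947694313
0.5522444065735636 0.2102688131869049
turn [-0.001 -0.     0.143] shift [-270.3  -52.8  150.1]
```

Emit:
{"name": "jog_arm", "arguments": {"motion": [[0, 0, 0.03, -54, -10, 10, 60], [0, 0, 0.06, -105, -20, 30, 60], [0, 0, 0.09, -150, -30, 55, 60], [0, 0, 0.12, -195, -40, 80, 60], [0, 0, 0.143, -235, -53, 110, 60], [0, 0, 0.143, -247, -53, 150, 60], [0, 0, 0.143, -247, -53, 150, 60]]}}

```text
t: 3.02
eef_pos: [0.4636, -0.0884, 0.1486]
tool_rot: [-0.001, 0.797, 0.604, -0.002]
contact_force: [0.8, 0.2, -0.4]
gripper_width: 0.708
grasp_force: 0.0
```

Run:
```python
from h import *
o=bot.get_obs(); print(o["t"],o["q"].round(2),o["eef_pos"])
p=shot("wrist"); save(p,"w2.png")
for d in bot.tip_of("cell_1",p)[:3]: print(d["score"],np.round(d["xy"],1),w(p,d["xy"],.013).round(4))
for d in bot.tip_of("cell_1_plus",p)[:3]: print(d["score"],np.round(d["xy"],1),w(p,d["xy"],.013).round(4))
```

```text
3.025 [-0.45  0.29  0.59  2.14 -0.22  0.78  0.02] [ 0.46357056 -0.08842833  0.14859338]
0.84 [369.4  54.4] [0.5417 0.0211 0.013 ]
0.74 [322.6 185. ] [ 0.4686 -0.0849  0.013 ]
0.57 [351.3 324.1] [ 0.4568 -0.2579  0.013 ]
0.66 [340.5 298.3] [ 0.4532 -0.2194  0.013 ]
```

View pics/w2.png

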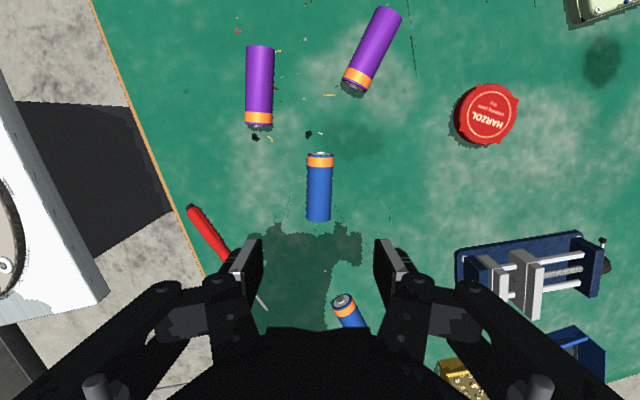

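Run:
```python
from h import *
p=shot("wrist")
hsv=cv2.cvtColor(p["pixels"],cv2.COLOR_RGB2HSV)[150:225,295:345]
m=((hsv[...,0]>98)&(hsv[...,0]<125)&(hsv[...,1]>110)).astype(np.uint8)
for r in range(10,75,8):
    c=np.where(m[r])[0]; print(150+r,295+c.min() if len(c) else 0,295+c.max() if len(c) else 0)
a=w(p,(319,221.5),.026); b=w(p,(320.3,153.5),.026); d=b-a
print(a,b,np.hypot(*d[:2])*1e3,np.degrees(np.arctan2(d[1],d[0])))
```

```text
160 0 0
168 304 305
176 304 327
184 303 327
192 303 326
200 303 326
208 303 326
216 303 326
224 0 0
[ 0.46001786 -0.11711847  0.026     ] [ 0.47935939 -0.05134053  0.026     ] 68.56261586307352 73.61440219635
```

Run:
```python
from h import *
delta(pose([.4685,-.0845,.002],73.8))
```

```text
turn [ 0.002 -0.001  0.013] shift [3.000e+00 1.000e-01 1.497e+02]
```

Emit:
{"name": "jog_arm", "arguments": {"motion": [[0.001, 0, 0.013, 3, 0, 50, 60], [0.001, 0, 0.013, 3, 0, 100, 60], [0.001, 0, 0.013, 3, 0, 135, 60], [0.001, 0, 0.013, 3, 0, 146, 60], [0.001, 0, 0.013, 3, 0, 146, 60], [0.001, 0, 0.013, 3, 0, 146, 10], [0.001, 0, 0.013, 3, 0, 146, 10], [0.001, 0, 0.013, 3, 0, 146, 10], [0.001, 0, 0.013, 3, 0, 146, 10], [0.001, 0, 0.013, 3, 0, 146, 10]], "grip_force": 70}}

```text
t: 4.47
eef_pos: [0.4674, -0.0855, 0.0057]
tool_rot: [-0.0, 0.8, 0.6, 0.001]
contact_force: [-2.2, 1.3, 11.0]
gripper_width: 0.278
grasp_force: 68.1
```

Emit:
{"name": "jog_arm", "arguments": {"motion": [[0, 0, 0, 0, 0, -20, 10], [0, 0, 0, 0, 0, -70, 10], [0, 0, 0, 0, 0, -120, 10], [0, 0, 0, 0, 0, -120, 10]]}}

```text
t: 4.97
eef_pos: [0.4692, -0.0859, 0.1279]
tool_rot: [0.001, 0.8, 0.599, 0.003]
contact_force: [1.0, -0.2, -0.2]
gripper_width: 0.275
grasp_force: 69.4
```

Run:
```python
from h import *
o=bot.get_obs(); print(o["t"],o["eef_pos"])
p=shot("wrist"); save(p,"w3.png")
for d in bot.tip_of("cell_1_plus",p)[:2]: print(d["score"],np.round(d["xy"],1))
C=p["tool_from_camera"]; print(C.round(3),proj(dict(p,W=C),[[.035,0,-.011],[0,0,-.011],[-.035,0,-.011]]))
```

```text
4.975 [ 0.46921273 -0.08587695  0.12793311]
0.64 [339.3 313.2]
[[ 0.001 -0.962 -0.274  0.068]
 [ 1.     0.001 -0.    -0.   ]
 [ 0.    -0.274  0.962 -0.142]
 [ 0.     0.     0.     1.   ]] [[318.33646252 191.66274622]
 [318.24688036 257.38117819]
 [318.16716022 314.17157687]]
```

View pics/w3.png

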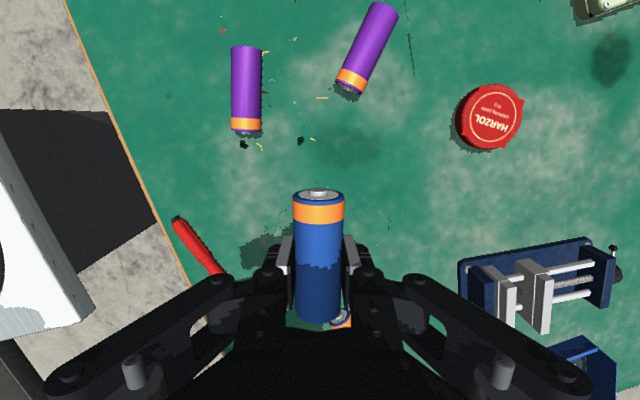

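Run:
```python
from h import *
p=shot("wrist"); C=p["tool_from_camera"]
print([(r,*p["pixels"][r,318]) for r in list(range(180,208))+list(range(222,228))+list(range(312,332))])
from scipy.optimize import fsolve
for zc in(-.008,-.011,-.014):
  for x0 in(-.003,0,.003):
    print(zc,x0,proj(dict(p,W=C),[[x0+.0325,0,zc-.013],[x0+.0325,0,zc+.013],[x0-.035,0,zc-.013]])[:,1].round(1))
```

```text
[(180, np.uint8(54), np.uint8(135), np.uint8(110)), (181, np.uint8(54), np.uint8(133), np.uint8(108)), (182, np.uint8(57), np.uint8(134), np.uint8(109)), (183, np.uint8(57), np.uint8(135), np.uint8(111)), (184, np.uint8(60), np.uint8(137), np.uint8(113)), (185, np.uint8(64), np.uint8(140), np.uint8(116)), (186, np.uint8(53), np.uint8(134), np.uint8(105)), (187, np.uint8(67), np.uint8(117), np.uint8(100)), (188, np.uint8(82), np.uint8(81), np.uint8(83)), (189, np.uint8(82), np.uint8(83), np.uint8(83)), (190, np.uint8(80), np.uint8(82), np.uint8(82)), (191, np.uint8(139), np.uint8(144), np.uint8(145)), (192, np.uint8(237), np.uint8(244), np.uint8(245)), (193, np.uint8(231), np.uint8(235), np.uint8(235)), (194, np.uint8(219), np.uint8(225), np.uint8(227)), (195, np.uint8(200), np.uint8(205), np.uint8(208)), (196, np.uint8(167), np.uint8(174), np.uint8(174)), (197, np.uint8(133), np.uint8(137), np.uint8(131)), (198, np.uint8(146), np.uint8(148), np.uint8(144)), (199, np.uint8(163), np.uint8(166), np.uint8(161)), (200, np.uint8(41), np.uint8(59), np.uint8(92)), (201, np.uint8(38), np.uint
[... 1215 characters left out ...]
(67), np.uint8(92)), (324, np.uint8(44), np.uint8(80), np.uint8(66)), (325, np.uint8(46), np.uint8(80), np.uint8(64)), (326, np.uint8(44), np.uint8(82), np.uint8(67)), (327, np.uint8(41), np.uint8(79), np.uint8(65)), (328, np.uint8(41), np.uint8(78), np.uint8(64)), (329, np.uint8(44), np.uint8(82), np.uint8(67)), (330, np.uint8(43), np.uint8(82), np.uint8(65)), (331, np.uint8(31), np.uint8(51), np.uint8(45))]
-0.008 -0.003 [208.9 194.3 331.5]
-0.008 0 [202.5 188.9 326.8]
-0.008 0.003 [196.1 183.5 322. ]
-0.011 -0.003 [210.9 195.7 335.6]
-0.011 0 [204.4 190.2 330.9]
-0.011 0.003 [197.8 184.7 326.1]
-0.014 -0.003 [213.1 197.2 340. ]
-0.014 0 [206.4 191.6 335.1]
-0.014 0.003 [199.7 186.  330.3]
```

```bash
cat >> h.py <<'E'
NEST={'a':np.array([.6414,.1982,.040]),'b':np.array([.5522,.2103,.040])}; YAW=82.3
def celltool(n,x,z,th,off,y=0):
    """tool pose putting held cell (centre off in tool frame, mm) at nest frame x,y,z mm, plus end raised th deg"""
    a=np.radians(YAW); c=NEST[n]+np.array([np.cos(a)*x-np.sin(a)*y,np.sin(a)*x+np.cos(a)*y,z])/1e3
    T=pose(c,YAW,th); T[:3,3]-=T[:3,:3]@(np.array(off)/1e3); return T
E
python3 - <<'E'
from h import *
delta(celltool('a',-45,100,0,(1.2,0,-7.5)))
E
```

```text
turn [-0.002 -0.001 -0.15 ] shift [275.6  95.6  -8.5]
```

Emit:
{"name": "jog_arm", "arguments": {"motion": [[0, 0, -0.03, 50, 17, -8, 10], [0, 0, -0.06, 105, 36, -8, 10], [0, 0, -0.1, 160, 55, -8, 10], [0, 0, -0.13, 215, 75, -8, 10], [0, 0, -0.15, 255, 89, -8, 10], [0, 0, -0.15, 275, 96, -8, 10], [0, 0, -0.15, 275, 96, -8, 10], [0, 0, -0.15, 275, 96, -8, 10]]}}

```text
t: 6.12
eef_pos: [0.6349, 0.1493, 0.131]
tool_rot: [-0.001, 0.754, 0.657, -0.002]
contact_force: [-0.7, -0.7, -1.0]
gripper_width: 0.276
grasp_force: 69.4
```

Run:
```python
from h import *
o=bot.get_obs(); print(o["t"],o["q"].round(2)); print(tool().round(4))
p=shot("wrist"); save(p,"w4.png",(170,0,490,240),2.5)
```

```text
6.125 [-0.67  0.59  0.49  1.72 -0.34  0.92 -0.18]
[[ 0.1363  0.9907 -0.0035  0.6349]
 [ 0.9907 -0.1363 -0.0012  0.1493]
 [-0.0017 -0.0033 -1.      0.131 ]
 [ 0.      0.      0.      1.    ]]
```

View pics/w4.png

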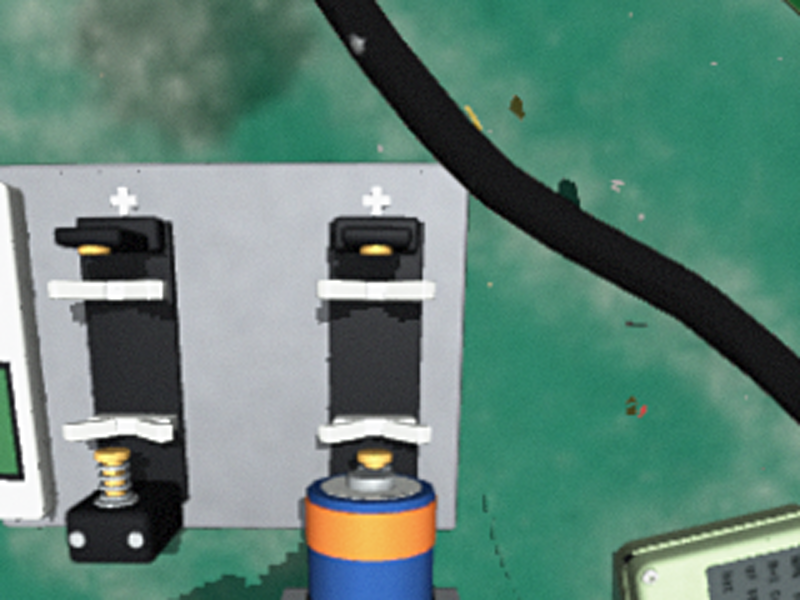

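```bash
cat > fit.py <<'E'
from h import *
from scipy.optimize import least_squares
def fit(p,px,X):
    X=np.array(X)/1e3; px=np.array(px)
    def f(v):
        c,s=np.cos(v[2]),np.sin(v[2]); Z=X.copy(); m=Z[:,2]==.039; Z[m,2]=v[3]
        e=proj(p,Z@np.array([[c,s,0],[-s,c,0],[0,0,1]])+[v[0],v[1],0])-px
        return np.r_[e[~np.isnan(e)],(v[3]-.038)*500]
    r=least_squares(f,[.597,.204,1.436,.038]); print(r.x.round(4),np.degrees(r.x[2]),r.fun.round(1))
    v=r.x;c,s=np.cos(v[2]),np.sin(v[2])
    for y in(-.045,.045): print(v[0]-s*y,v[1]+c*y)
E
python3 - <<'E'
from fit import *
p=shot("wrist"); n=np.nan
L=[((376,249),(35,-45,42)),((376,289),(24,-45,39)),((375,432),(-24,-45,39)),((374,455),(-30,-45,46)),
((94,249),(35,45,42)),((106,289),(24,45,39)),((119,430),(-24,45,39)),((112,452),(-30,45,46)),
((376,350),(n,-45,11)),((136,350),(n,45,11))]
L=[l for l in L if l[1][0]==l[1][0]]+[((376,350),(5,-45,11)),((136,350),(5,45,11))]
px=[[170+a[0]/2.5,a[1]/2.5] for a,_ in L]
px[-1][1]=px[-2][1]=n
fit(p,px,[b for _,b in L])
E
```

```text
[0.599  0.2035 1.4295 0.0353] 81.90582484037238 [ 1.   0.4  0.8 -0.9  0.8 -0.1  1.2  0.2 -0.1  0.6 -0.6 -0.9 -0.8  0.3
 -1.8  0.9  0.4 -1.2 -1.4]
0.6435879284933653 0.1972027786623012
0.5544845105640793 0.20987483111322572
```

```bash
sed -i "s/^NEST=.*/NEST={'a':np.array([.643,.1975,.040]),'b':np.array([.5538,.2101,.040])}; YAW=82.0/" h.py
cat > plan.py <<'E'
from h import *
def traj(n,off,T0=None):
    T0=tool() if T0 is None else T0
    for name,xm,z,th in (("hover",-20,60,20),("hi",-20,20,20),("down",-20,2,20),("touch",-27.5,2,20),("push",-37.5,1.5,20),("12",-38,1,12),("6",-38,.5,6),("flat",-37.5,.5,0),("up",-36,60,0)):
        a=np.radians(th); print(name,end=" "); delta(celltool(n,xm+35*np.cos(a),z+35*np.sin(a),th,off),T0)
E
python3 -c "
from plan import *
traj('a',(1.2,0,-7.5))"
```

```text
hover turn [-0.003  0.35   0.002] shift [63.2  1.2 27.2]
hi turn [-0.003  0.35   0.002] shift [63.2  1.2 67.2]
down turn [-0.003  0.35   0.002] shift [63.2  1.3 85.2]
touch turn [-0.003  0.35   0.002] shift [55.7  1.3 85.2]
push turn [-0.003  0.35   0.002] shift [45.7  1.2 85.7]
12 turn [-0.002  0.21   0.002] shift [45.5  1.3 91.1]
6 turn [-0.002  0.106  0.002] shift [45.3  1.3 95.2]
flat turn [-0.002  0.001  0.002] shift [45.2  1.3 98.8]
up turn [-0.002  0.001  0.002] shift [46.6  1.1 39.2]
```

Emit:
{"name": "jog_arm", "arguments": {"motion": [[0, 0.12, 0, 22, 1, 5, 10], [0, 0.25, 0, 45, 1, 15, 10], [0, 0.35, 0, 63, 1, 27, 10], [0, 0.35, 0, 63, 1, 50, 10], [0, 0.35, 0, 63, 1, 67, 10], [0, 0.35, 0, 63, 1, 67, 10], [0, 0.35, 0, 63, 1, 67, 10]]}}

```text
t: 7.1
eef_pos: [0.6458, 0.214, 0.0655]
tool_rot: [-0.115, 0.741, 0.648, 0.131]
contact_force: [0.3, -0.1, -0.8]
gripper_width: 0.275
grasp_force: 69.4
```

Run:
```python
from plan import *
T=tool(); print(T.round(4)); traj('a',(1.2,0,-7.5))
p=shot("wrist"); save(p,"w5.png",(210,0,430,330),1.8)
q=shot("scene"); X=proj(q,NEST['a'])[0]; print(X)
x,y=X.astype(int); s=bot.spot_in("tester",q); print(s[:1])
if 60<x<580 and 50<y<350: 
    a=p["pixels"][0:330,210:430]; b=q["pixels"][y-50:y+50,x-60:x+60]
    b=cv2.resize(b,None,fx=3.3,fy=3.3,interpolation=cv2.INTER_CUBIC)
    im=np.hstack([cv2.resize(a,None,fx=1.2,fy=1.2),np.zeros((396,2,3),np.uint8),cv2.copyMakeBorder(b,0,396-b.shape[0],0,0,0)])
    cv2.imwrite("pics/w5.png",im[:,:,::-1]); print(im.shape)
```

```text
[[ 1.258e-01  9.910e-01  4.550e-02  6.458e-01]
 [ 9.310e-01 -1.338e-01  3.396e-01  2.140e-01]
 [ 3.426e-01 -4.000e-04 -9.395e-01  6.550e-02]
 [ 0.000e+00  0.000e+00  0.000e+00  1.000e+00]]
hover turn [-0.002 -0.001  0.005] shift [ 11.1  -0.5 -37.5]
hi turn [-0.002 -0.001  0.005] shift [-2.6 -0.5  0.1]
down turn [-0.002 -0.001  0.005] shift [-8.8 -0.5 17. ]
touch turn [-0.002 -0.001  0.005] shift [-15.8  -0.5  14.4]
push turn [-0.002 -0.001  0.005] shift [-25.4  -0.5  11.5]
12 turn [-0.002 -0.14   0.005] shift [-27.4  -0.5  16.4]
6 turn [-0.002 -0.245  0.005] shift [-29.   -0.5  20.2]
flat turn [-0.001 -0.35   0.005] shift [-30.3  -0.5  23.5]
up turn [-0.001 -0.35   0.005] shift [ -8.5  -0.6 -31.9]
[280.29656356 205.74047254]
[{'xy': [289.8, 218.9], 'score': 0.75}]
(396, 662, 3)
```

View pics/w5.png

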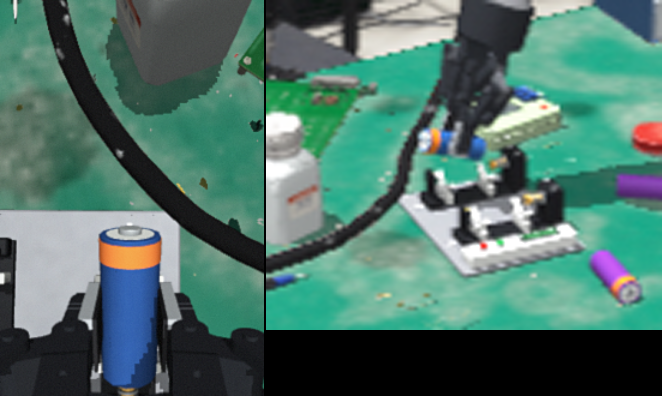

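Emit:
{"name": "jog_arm", "arguments": {"motion": [[0, 0, 0, -4, -0.5, 6, 10], [0, 0, 0, -9, -0.5, 16, 10], [0, 0, 0, -12, -0.5, 15.5, 10], [0, 0, 0, -12, -0.5, 15.5, 10], [0, 0, 0, -12, -0.5, 15.5, 10]]}}

```text
t: 7.88
eef_pos: [0.6444, 0.2076, 0.0468]
tool_rot: [-0.115, 0.742, 0.648, 0.131]
contact_force: [-0.6, 0.3, -0.9]
gripper_width: 0.275
grasp_force: 69.4
```

Emit:
{"name": "jog_arm", "arguments": {"motion": [[0, 0, 0, -2.3, 0, -0.9, 10], [0, 0, 0, -3.8, 0, -1.1, 10], [0, 0, 0, -4.7, 0, -1.5, 10], [0, 0, 0, -4.7, 0, -1.5, 10]]}}

```text
t: 8.38
eef_pos: [0.6437, 0.2034, 0.0466]
tool_rot: [-0.115, 0.742, 0.648, 0.131]
contact_force: [0.6, 2.4, -0.2]
gripper_width: 0.272
grasp_force: 69.4
```

Emit:
{"name": "jog_arm", "arguments": {"motion": [[0, 0, 0, -2, 0, -0.7, 10], [0, 0, 0, -3.8, 0, -1.2, 10], [0, 0, 0, -3.8, 0, -1.2, 10]]}}

```text
t: 8.75
eef_pos: [0.6431, 0.1995, 0.0465]
tool_rot: [-0.115, 0.742, 0.648, 0.131]
contact_force: [1.0, 5.7, -0.4]
gripper_width: 0.274
grasp_force: 69.4
```

```bash
python3 -c "
from plan import *
traj('a',(1.2,0,-7.5))"
```

```text
hover turn [-0.002 -0.002  0.004] shift [ 31.5   0.2 -50.3]
hi turn [-0.002 -0.002  0.004] shift [ 17.7   0.2 -12.7]
down turn [-0.002 -0.002  0.004] shift [11.5  0.2  4.2]
touch turn [-0.002 -0.002  0.004] shift [4.5 0.2 1.6]
push turn [-0.002 -0.002  0.004] shift [-5.1  0.1 -1.3]
12 turn [-0.002 -0.142  0.005] shift [-7.1  0.1  3.6]
6 turn [-0.002 -0.246  0.005] shift [-8.7  0.1  7.4]
flat turn [-0.002 -0.351  0.005] shift [-10.    0.1  10.7]
up turn [-0.002 -0.351  0.005] shift [ 11.8   0.1 -44.7]
```

Emit:
{"name": "jog_arm", "arguments": {"motion": [[0, 0, 0, -2.5, 0, -0.6, 10], [0, 0, 0, -4.6, 0, -1.2, 10], [0, 0, 0, -4.6, 0, -1.2, 10]]}}

```text
t: 9.12
eef_pos: [0.6426, 0.196, 0.0465]
tool_rot: [-0.116, 0.741, 0.648, 0.132]
contact_force: [1.5, 6.9, 1.1]
gripper_width: 0.273
grasp_force: 69.4
```

Emit:
{"name": "jog_arm", "arguments": {"motion": [[0, -0.07, 0, -1.2, 0, 2.4, 10], [0, -0.14, 0, -2.3, 0, 4.8, 10], [0, -0.19, 0, -3.2, 0, 6.9, 10], [0, -0.245, 0, -4, 0, 8.6, 10], [0, -0.245, 0, -4, 0, 8.6, 10]]}}

```text
t: 9.75
eef_pos: [0.6426, 0.1965, 0.0368]
tool_rot: [-0.035, 0.751, 0.658, 0.04]
contact_force: [0.6, 6.4, 2.7]
gripper_width: 0.277
grasp_force: 69.9
```

Run:
```python
from plan import *
traj('a',(1.2,0,-7.5)); print(bot.get_obs()["contact_force"])
p=shot("wrist"); q=shot("scene"); x,y=proj(q,NEST['a'])[0].astype(int)
a=p["pixels"][0:330,210:430]; b=q["pixels"][y-40:y+40,x-50:x+50]
b=cv2.resize(b,None,fx=4.8,fy=4.8,interpolation=cv2.INTER_CUBIC)
im=np.hstack([cv2.resize(a,None,fx=1.2,fy=1.2),cv2.copyMakeBorder(b,0,396-b.shape[0],0,0,0)])
cv2.imwrite("pics/w6.png",im[:,:,::-1])
```

```text
hover turn [-0.002  0.242  0.008] shift [ 22.5   0.4 -65.7]
hi turn [-0.002  0.242  0.008] shift [ 18.3   0.4 -25.9]
down turn [-0.002  0.242  0.008] shift [16.3  0.4 -8. ]
touch turn [-0.002  0.242  0.008] shift [ 8.9  0.3 -8.8]
push turn [-0.002  0.242  0.008] shift [-1.1  0.2 -9.3]
12 turn [-0.001  0.103  0.008] shift [-1.9  0.2 -4.1]
6 turn [-0.001 -0.002  0.008] shift [-2.5  0.2 -0. ]
flat turn [-0.    -0.107  0.008] shift [-3.   0.2  3.5]
up turn [-0.    -0.107  0.008] shift [  4.8   0.3 -55.5]
[0.612454   6.38939373 2.65909714]
```

View pics/w6.png

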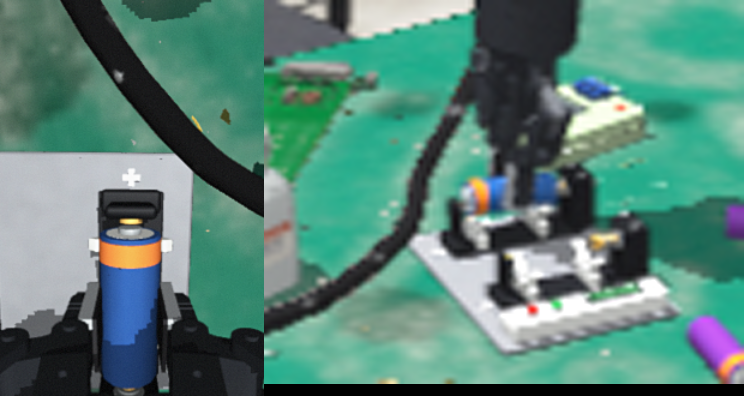

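Emit:
{"name": "jog_arm", "arguments": {"motion": [[0, 0, 0, -1.5, 0, 0, 10], [0, 0, 0, -2.7, 0, 0, 10], [0, 0, 0, -2.7, 0, 0, 10]]}}

```text
t: 10.22
eef_pos: [0.6422, 0.1934, 0.0369]
tool_rot: [-0.036, 0.752, 0.657, 0.041]
contact_force: [-0.6, 9.5, 5.0]
gripper_width: 0.276
grasp_force: 69.8
```

Emit:
{"name": "jog_arm", "arguments": {"motion": [[0, -0.05, 0, -0.3, 0, 1.8, 10], [0, -0.107, 0, -0.5, 0, 3.5, 10], [0, -0.107, 0, -0.5, 0, 3.5, 10], [0, -0.107, 0, -0.5, 0, 3.5, 10]]}}

```text
t: 10.72
eef_pos: [0.6424, 0.1936, 0.0331]
tool_rot: [-0.001, 0.753, 0.658, 0.001]
contact_force: [-0.0, 8.9, 3.0]
gripper_width: 0.273
grasp_force: 70.0
```

Run:
```python
from plan import *
traj('a',(1.2,0,-7.5)); print(bot.get_obs()["contact_force"])
p=shot("wrist"); q=shot("scene"); x,y=proj(q,NEST['a'])[0].astype(int)
a=p["pixels"][120:330,230:410]; b=q["pixels"][y-30:y+30,x-40:x+40]
b=cv2.resize(b,None,fx=5,fy=5,interpolation=cv2.INTER_CUBIC); a=cv2.resize(a,None,fx=2,fy=2)
im=np.hstack([a,cv2.copyMakeBorder(b,0,420-b.shape[0],0,0,0)])
cv2.imwrite("pics/w7.png",im[:,:,::-1])
```

```text
hover turn [-0.001  0.347  0.006] shift [ 18.4   0.1 -71.4]
hi turn [-0.001  0.347  0.006] shift [ 18.3   0.1 -31.4]
down turn [-0.001  0.347  0.006] shift [ 18.3   0.1 -13.4]
touch turn [-0.001  0.347  0.006] shift [ 10.8   0.1 -13.4]
push turn [-0.001  0.347  0.006] shift [  0.8   0.  -12.9]
12 turn [-0.     0.207  0.006] shift [ 0.5  0.  -7.6]
6 turn [-0.     0.103  0.006] shift [ 0.3  0.  -3.5]
flat turn [ 0.    -0.002  0.006] shift [0.2 0.  0.1]
up turn [ 0.    -0.002  0.006] shift [  1.8   0.  -59.4]
[-0.02788072  8.90366334  3.03466115]
```

View pics/w7.png

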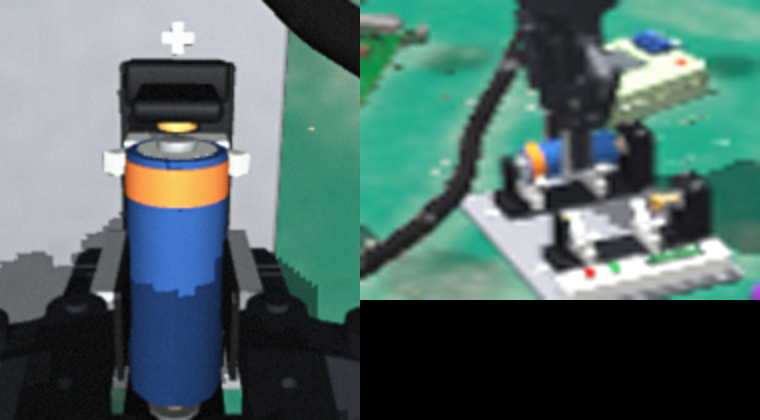

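Emit:
{"name": "jog_arm", "arguments": {"motion": [[0, 0, 0, 0, 0, 0, 40], [0, 0, 0, 0, 0, 0, 40], [0, 0, 0, 0, 0, 0, 40], [0, 0, 0, 0, 0, -20, 40], [0, 0, 0, 0, 0, -60, 60], [0, 0, 0, 0, 0, -110, 60], [0, 0, 0, -50, 0, -130, 60], [0, 0, 0, -50, 0, -130, 60]]}}

```text
t: 11.82
eef_pos: [0.6369, 0.1353, 0.1668]
tool_rot: [0.002, 0.756, 0.655, 0.001]
contact_force: [-0.4, 0.5, -0.5]
gripper_width: 0.705
grasp_force: 0.0
```

```bash
cat > chk.py <<'E'
from h import *
def blue(p,z=.053):
    hsv=cv2.cvtColor(p["pixels"],cv2.COLOR_RGB2HSV); k=np.ones((3,3),np.uint8)
    for nm,(lo,hi) in dict(blue=(100,122),orange=(8,24)).items():
        m=((hsv[...,0]>=lo)&(hsv[...,0]<=hi)&(hsv[...,1]>130)&(hsv[...,2]>70)).astype(np.uint8)
        n,_,st,c=cv2.connectedComponentsWithStats(cv2.morphologyEx(m,cv2.MORPH_OPEN,k))
        for i in range(1,n):
            if st[i,4]>60: print(nm,st[i],c[i].round(1),w(p,c[i],z).round(4))
def seat(p,n):
    "expected pixel outline: top-line points of seated cell"
    a=np.radians(YAW); f=lambda x,y,z:NEST[n]+np.array([np.cos(a)*x-np.sin(a)*y,np.sin(a)*x+np.cos(a)*y,z])/1e3
    print(n,"minus top, band start, plus rim top",proj(p,[f(-35,0,13),f(22,0,13),f(32.5,0,13)]).round(1).tolist())
E
python3 - <<'E'
from chk import *
print(tool()[:3,3])
p=shot("wrist"); blue(p); seat(p,'a')
for t in("cell_1","cell_1_plus"):
  for d in bot.tip_of(t,p)[:3]: print(t,d["score"],np.round(d["xy"],1),w(p,d["xy"],.04).round(4))
a=np.radians(YAW); print("plus exp",NEST['a']+.035*np.array([np.cos(a),np.sin(a),0]))
im=p["pixels"];
E
```

```text
[0.63685767 0.13528743 0.16681558]
blue [ 301  104   27   63 1669] [314.1 134.6] [0.6414 0.1911 0.053 ]
blue [453 258  27  20 403] [465.9 267.1] [0.7785 0.0367 0.053 ]
orange [300  93  13  10 123] [306.   97.5] [0.6391 0.2232 0.053 ]
orange [316  93  13  10 125] [321.9  97.4] [0.6527 0.2214 0.053 ]
orange [ 75 172  12  24 166] [ 79.8 183.4] [0.4107 0.1798 0.053 ]
a minus top, band start, plus rim top [[314.9, 166.2], [314.6, 101.0], [314.6, 88.2]]
cell_1 0.95 [313.1 127. ] [0.6413 0.1975 0.04  ]
cell_1 0.7 [111.8 186.5] [0.4319 0.1705 0.04  ]
cell_1 0.62 [253.  285.1] [0.5513 0.0406 0.04  ]
plus exp [0.64787106 0.23215938 0.04      ]
```

Run:
```python
from h import *
delta(pose([.461,-.254,.15],98.9))
```

```text
turn [-0.001  0.001 -0.29 ] shift [-415.6 -119.4   13.6]
```

Emit:
{"name": "jog_arm", "arguments": {"motion": [[0, 0, -0.04, -55, -15, 0, 60], [0, 0, -0.08, -110, -30, 0, 60], [0, 0, -0.12, -165, -46, 0, 60], [0, 0, -0.16, -220, -62, 0, 60], [0, 0, -0.2, -275, -78, 0, 60], [0, 0, -0.24, -330, -94, 4, 60], [0, 0, -0.29, -385, -110, 8, 60], [0, 0, -0.29, -415, -119, 14, 60], [0, 0, -0.29, -415, -119, 14, 60], [0, 0, -0.29, -415, -119, 14, 60]]}}

```text
t: 13.22
eef_pos: [0.4623, -0.2525, 0.1491]
tool_rot: [-0.0, 0.65, 0.76, -0.001]
contact_force: [-0.5, 0.1, -0.0]
gripper_width: 0.704
grasp_force: 0.0
```

Run:
```python
from chk import *
np.set_printoptions(suppress=True,precision=4)
o=bot.get_obs(); print(o["t"],o["q"].round(2)); print(tool())
p=shot("wrist"); blue(p,.026)
for d in bot.tip_of("cell_1",p)[:3]: print(d["score"],np.round(d["xy"],1),w(p,d["xy"],.013))
hsv=cv2.cvtColor(p["pixels"],cv2.COLOR_RGB2HSV)
m=((hsv[...,1]>130)&(((hsv[...,0]>=98)&(hsv[...,0]<=122))|((hsv[...,0]>=8)&(hsv[...,0]<=24)))&(hsv[...,2]>70)).astype(np.uint8)
m[:100]=0;m[260:]=0;m[:,:240]=0;m[:,400:]=0
n,_,st,c=cv2.connectedComponentsWithStats(cv2.morphologyEx(m,cv2.MORPH_CLOSE,np.ones((7,7),np.uint8))); i=1+np.argmax(st[1:,4]); print(st[i],c[i])
for r in range(st[i,1],st[i,1]+st[i,3],8):
    k=np.where(m[r])[0]; print(r,k.min() if len(k) else 0,k.max() if len(k) else 0)
```

```text
13.225 [-0.09  0.38  0.58  2.02 -0.28  0.83  0.81]
[[-0.1563  0.9877 -0.0016  0.4623]
 [ 0.9877  0.1563 -0.0009 -0.2525]
 [-0.0006 -0.0018 -1.      0.1491]
 [ 0.      0.      0.      1.    ]]
blue [434 161  27  51 312] [445.6 187. ] [ 0.584  -0.2269  0.026 ]
blue [ 303  173   25   55 1276] [315.1 199.6] [ 0.4596 -0.2597  0.026 ]
blue [455 173  29  57 495] [468.7 200. ] [ 0.6109 -0.2359  0.026 ]
blue [525 222  19  12 132] [533.3 227.7] [ 0.6893 -0.2539  0.026 ]
blue [518 310  18   5  84] [526.5 312. ] [ 0.7222 -0.3547  0.026 ]
blue [458 368   9  23  75] [462.  379.3] [ 0.6781 -0.4626  0.026 ]
orange [301 163  27  10 228] [314.4 167.9] [ 0.4541 -0.2288  0.026 ]
0.61 [315.8 193.3] [ 0.4597 -0.2566  0.013 ]
[ 301  160   27   68 1618] [314.979  193.0661]
160 303 326
168 302 327
176 303 327
184 303 327
192 303 327
200 304 327
208 304 327
216 304 327
224 305 325
```

Run:
```python
from h import *
p=shot("wrist")
a=w(p,(315.5,227.5),.026); b=w(p,(314.3,160),.026); d=b-a; y=np.degrees(np.arctan2(d[1],d[0])); L=np.hypot(*d[:2])
c=a[:2]+d[:2]/L*.035; print(L,y,c); delta(pose([*c,.003],y))
```

```text
0.06835330242421955 99.92708686351688 [ 0.45889786 -0.25397232]
turn [-0.001  0.001 -0.015] shift [ -0.9  -3.6 146.3]
```

Emit:
{"name": "jog_arm", "arguments": {"motion": [[0, 0, -0.015, 0, -3, 50, 60], [0, 0, -0.015, 0, -3.5, 100, 60], [0, 0, -0.015, 0, -3.5, 135, 60], [0, 0, -0.015, 0, -3.5, 145, 60], [0, 0, -0.015, 0, -3.5, 145, 60], [0, 0, -0.015, 0, -3.5, 145, 10], [0, 0, -0.015, 0, -3.5, 145, 10], [0, 0, -0.015, 0, -3.5, 145, 10], [0, 0, -0.015, 0, -3.5, 145, 10], [0, 0, -0.015, 0, -3.5, 145, 10]], "grip_force": 70}}

```text
t: 14.62
eef_pos: [0.4589, -0.255, 0.006]
tool_rot: [0.001, 0.645, 0.765, -0.0]
contact_force: [-0.2, 1.8, 8.7]
gripper_width: 0.274
grasp_force: 68.2
```

Emit:
{"name": "jog_arm", "arguments": {"motion": [[0, 0, 0, 0, 0, -20, 10], [0, 0, 0, 0, 0, -70, 10], [0, 0, 0, 0, 0, -120, 10], [0, 0, 0, 0, 0, -120, 10]]}}

```text
t: 15.12
eef_pos: [0.4605, -0.2558, 0.1284]
tool_rot: [0.004, 0.645, 0.765, 0.001]
contact_force: [0.3, -0.8, -0.8]
gripper_width: 0.273
grasp_force: 69.1
```

Run:
```python
from h import *
T=tool(); print(T[:3,3])
p=shot("wrist"); C=p["tool_from_camera"]
for r in list(range(183,208))+list(range(316,332)): print(r,p["pixels"][r,318].tolist(),end=" ")
from scipy.optimize import least_squares
print([np.where((lambda h:(h[:,1]>120)&(h[:,0]>98)&(h[:,0]<122))(cv2.cvtColor(p["pixels"],cv2.COLOR_RGB2HSV)[r]))[0][[0,-1]] for r in(232,250,300)])
delta(celltool('b',-45,100,0,(1.2,0,-7.5)))
```

```text
[ 0.46049705 -0.25580568  0.12839807]
183 [77, 141, 117] 184 [73, 138, 113] 185 [78, 144, 119] 186 [81, 145, 119] 187 [78, 140, 116] 188 [75, 101, 91] 189 [76, 81, 82] 190 [78, 81, 82] 191 [75, 78, 79] 192 [136, 143, 143] 193 [235, 241, 243] 194 [231, 235, 236] 195 [216, 223, 224] 196 [202, 207, 211] 197 [167, 171, 170] 198 [129, 131, 125] 199 [129, 131, 127] 200 [117, 122, 125] 201 [29, 48, 82] 202 [41, 80, 153] 203 [60, 117, 205] 204 [54, 111, 196] 205 [58, 102, 186] 206 [164, 128, 137] 207 [255, 198, 89] 316 [30, 56, 104] 317 [30, 56, 105] 318 [35, 63, 110] 319 [31, 59, 109] 320 [30, 55, 105] 321 [28, 57, 105] 322 [32, 61, 111] 323 [28, 52, 92] 324 [19, 25, 40] 325 [32, 30, 28] 326 [35, 35, 38] 327 [91, 91, 92] 328 [230, 233, 231] 329 [255, 255, 255] 330 [255, 255, 255] 331 [201, 202, 203] [array([294, 603]), array([295, 593]), array([254, 340])]
turn [0.003 0.002 0.31 ] shift [398.1 157.9  -6.8]
```

Emit:
{"name": "jog_arm", "arguments": {"motion": [[0, 0, 0.05, 50, 20, -7, 10], [0, 0, 0.1, 105, 42, -7, 10], [0, 0, 0.15, 160, 64, -7, 10], [0, 0, 0.2, 215, 86, -7, 10], [0, 0, 0.25, 270, 108, -7, 10], [0, 0, 0.31, 325, 130, -7, 10], [0, 0, 0.31, 375, 149, -7, 10], [0, 0, 0.31, 398, 158, -7, 10], [0, 0, 0.31, 398, 158, -7, 10], [0, 0, 0.31, 398, 158, -7, 10]]}}

```text
t: 16.42
eef_pos: [0.5459, 0.1619, 0.1301]
tool_rot: [0.0, 0.756, 0.655, -0.002]
contact_force: [-0.1, 0.0, -0.7]
gripper_width: 0.274
grasp_force: 69.2
```

Run:
```python
from chk import *
from plan import traj
print(tool()[:3,3],bot.get_obs()["q"].round(2))
p=shot("wrist"); blue(p); seat(p,'a')
a=np.radians(YAW)
for d in bot.tip_of("nest_a",p)[:2]: print(d["score"],d["xy"],w(p,d["xy"],.04))
f=lambda x,y,z:NEST['b']+np.array([np.cos(a)*x-np.sin(a)*y,np.sin(a)*x+np.cos(a)*y,z])/1e3
print(proj(p,[f(-24,0,-4.7),f(24,0,-4.7),f(0,0,-29),f(35,0,0),f(24,12,-4),f(24,-12,-4)]).round(1))
h=p["pixels"].astype(int)
x,y=proj(p,[f(24,0,-4.7)])[0].astype(int)
for r in range(y-5,y+6,2):
  k=np.where(h[r,x-40:x+40].min(1)>170)[0]; print(r,(k[[0,-1]]+x-40) if len(k) else None)
x,y=proj(p,[f(8,0,-29)])[0].astype(int)
k=np.where(h[y,x-30:x+30].max(1)<75)[0]; print("strip",y,k[[0,-1]]+x-30,"exp centre",proj(p,[f(8,0,-29)]))
traj('b',(.7,0,-7.3))
```

```text
[0.54588633 0.16194444 0.13012362] [-0.85  0.48  0.6   1.93 -0.36  0.84 -0.21]
blue [ 411  120   37   71 2083] [428.7 154.2] [0.6372 0.1923 0.053 ]
blue [293 197  49   9 226] [317.2 201.8] [0.5454 0.1661 0.053 ]
blue [ 293  222   49  102 4185] [317.  270.9] [0.5362 0.1034 0.053 ]
blue [556 285  27  21 411] [569.1 295. ] [0.7696 0.0408 0.053 ]
orange [415 107  35  12 402] [431.7 112.6] [0.6408 0.2234 0.053 ]
orange [141 192  13  26 225] [146.3 204.4] [0.4039 0.1839 0.053 ]
orange [292 203  52  22 922] [317.4 214. ] [0.544  0.1558 0.053 ]
a minus top, band start, plus rim top [[431.1, 190.2], [438.8, 117.2], [440.2, 102.8]]
0.78 [317.3, 143.7] [0.55184308 0.21122405 0.04      ]
[[319.9 172.7]
 [319.8 114.3]
 [319.7 142. ]
 [319.9  99.7]
 [305.  114.3]
 [334.7 114.3]]
109 [281 358]
111 [281 358]
113 [281 358]
115 [281 358]
117 [281 358]
119 [281 358]
strip 133 [301 337] exp centre [[319.71335115 133.08545698]]
hover turn [-0.001  0.352 -0.004] shift [63.6  0.7 25.5]
hi turn [-0.001  0.352 -0.004] shift [63.7  0.7 65.5]
down turn [-0.001  0.352 -0.004] shift [63.8  0.7 83.5]
touch turn [-0.001  0.352 -0.004] shift [56.3  0.8 83.5]
push turn [-0.001  0.352 -0.004] shift [46.3  0.8 84. ]
12 turn [-0.001  0.212 -0.004] shift [46.1  0.8 89.4]
6 turn [-0.001  0.107 -0.004] shift [45.9  0.8 93.6]
flat turn [-0.001  0.003 -0.004] shift [45.9  0.8 97.2]
up turn [-0.001  0.003 -0.004] shift [47.2  0.7 37.7]
```

Emit:
{"name": "jog_arm", "arguments": {"motion": [[0, 0.12, 0, 22, 0.5, 5, 10], [0, 0.25, 0, 45, 0.5, 15, 10], [0, 0.352, 0, 63.5, 0.7, 26, 10], [0, 0.352, 0, 63.5, 0.7, 50, 10], [0, 0.352, -0.004, 63.5, 0.7, 66, 10], [0, 0.352, -0.004, 63.5, 0.7, 66, 10]]}}

```text
t: 17.27
eef_pos: [0.5552, 0.2261, 0.0634]
tool_rot: [-0.115, 0.743, 0.647, 0.13]
contact_force: [-0.3, 0.0, -0.3]
gripper_width: 0.275
grasp_force: 69.1
```

```bash
python3 -c "
from plan import *
traj('b',(.7,0,-7.3))"
```

```text
hover turn [-0.003  0.     0.002] shift [ 12.9   0.7 -39.4]
hi turn [-0.003  0.     0.002] shift [-0.7  0.8 -1.8]
down turn [-0.003  0.     0.002] shift [-6.9  0.9 15.1]
touch turn [-0.003  0.     0.002] shift [-13.9   0.8  12.6]
push turn [-0.003  0.     0.002] shift [-23.5   0.8   9.6]
12 turn [-0.003 -0.139  0.002] shift [-25.5   0.8  14.6]
6 turn [-0.003 -0.244  0.002] shift [-27.1   0.8  18.5]
flat turn [-0.003 -0.349  0.002] shift [-28.4   0.8  21.8]
up turn [-0.003 -0.349  0.002] shift [ -6.7   0.7 -33.6]
```

Emit:
{"name": "jog_arm", "arguments": {"motion": [[0, 0, 0, -3, 0.7, 6, 10], [0, 0, 0, -7, 0.7, 15.3, 10], [0, 0, 0, -11, 0.7, 14, 10], [0, 0, 0, -11, 0.7, 14, 10]]}}

```text
t: 17.77
eef_pos: [0.5559, 0.2209, 0.0476]
tool_rot: [-0.114, 0.742, 0.647, 0.131]
contact_force: [-0.0, -0.2, -1.0]
gripper_width: 0.276
grasp_force: 69.1
```

Emit:
{"name": "jog_arm", "arguments": {"motion": [[0, 0, 0, -2.5, 0, -0.9, 10], [0, 0, 0, -5, 0, -1.8, 10], [0, 0, 0, -7, 0, -2.5, 10], [0, 0, 0, -7, 0, -2.5, 10]]}}

```text
t: 18.27
eef_pos: [0.555, 0.2149, 0.0478]
tool_rot: [-0.115, 0.742, 0.647, 0.132]
contact_force: [1.2, 3.9, -1.4]
gripper_width: 0.278
grasp_force: 69.1
```

```bash
python3 -c "
from plan import *
traj('b',(.7,0,-7.3))"
```

```text
hover turn [-0.001 -0.002  0.004] shift [ 28.9  -0.4 -50.2]
hi turn [-0.001 -0.002  0.004] shift [ 15.1  -0.4 -12.6]
down turn [-0.001 -0.002  0.004] shift [ 8.9 -0.4  4.3]
touch turn [-0.001 -0.002  0.004] shift [ 1.9 -0.5  1.7]
push turn [-0.001 -0.002  0.004] shift [-7.7 -0.5 -1.3]
12 turn [-0.001 -0.142  0.004] shift [-9.7 -0.5  3.7]
6 turn [-0.001 -0.246  0.004] shift [-11.3  -0.5   7.6]
flat turn [-0.001 -0.351  0.004] shift [-12.6  -0.5  11. ]
up turn [-0.001 -0.351  0.004] shift [  9.2  -0.5 -44.4]
```

Emit:
{"name": "jog_arm", "arguments": {"motion": [[0, 0, 0, -2.5, -0.2, -0.5, 10], [0, 0, 0, -5, -0.4, -0.8, 10], [0, 0, 0, -7, -0.4, -1.2, 10], [0, 0, 0, -7, -0.4, -1.2, 10]]}}

```text
t: 18.77
eef_pos: [0.5541, 0.2091, 0.0474]
tool_rot: [-0.115, 0.741, 0.648, 0.132]
contact_force: [1.3, 6.8, 3.5]
gripper_width: 0.273
grasp_force: 69.2
```

Emit:
{"name": "jog_arm", "arguments": {"motion": [[0, -0.07, 0, -1.2, 0, 2.4, 10], [0, -0.14, 0, -2.3, 0, 4.8, 10], [0, -0.19, 0, -3.2, 0, 6.9, 10], [0, -0.245, 0, -4, 0, 8.6, 10], [0, -0.245, 0, -4, 0, 8.6, 10]]}}

```text
t: 19.4
eef_pos: [0.554, 0.2098, 0.0375]
tool_rot: [-0.035, 0.751, 0.658, 0.041]
contact_force: [0.6, 6.1, 2.7]
gripper_width: 0.274
grasp_force: 69.5
```

```bash
python3 -c "
from plan import *
traj('b',(.7,0,-7.3))"
```

```text
hover turn [-0.     0.242  0.007] shift [ 22.1  -0.1 -65.4]
hi turn [-0.     0.242  0.007] shift [ 17.9  -0.1 -25.7]
down turn [-0.     0.242  0.007] shift [16.  -0.2 -7.8]
touch turn [-0.     0.242  0.007] shift [ 8.5 -0.2 -8.6]
push turn [-0.     0.242  0.007] shift [-1.5 -0.3 -9.1]
12 turn [0.    0.102 0.007] shift [-2.2 -0.3 -3.8]
6 turn [ 0.001 -0.002  0.007] shift [-2.9 -0.3  0.3]
flat turn [ 0.001 -0.107  0.007] shift [-3.3 -0.3  3.9]
up turn [ 0.001 -0.107  0.007] shift [  4.5  -0.2 -55.1]
```

Same state as with the first cell; repeat the same finish.

Emit:
{"name": "jog_arm", "arguments": {"motion": [[0, 0, 0, -1.5, 0, 0, 10], [0, 0, 0, -3, 0, 0, 10], [0, 0, 0, -3, 0, 0, 10]]}}

```text
t: 19.77
eef_pos: [0.5537, 0.2065, 0.0375]
tool_rot: [-0.036, 0.752, 0.657, 0.041]
contact_force: [0.1, 8.5, 5.0]
gripper_width: 0.274
grasp_force: 69.5
```

Emit:
{"name": "jog_arm", "arguments": {"motion": [[0, -0.05, 0, -0.3, 0, 1.8, 10], [0, -0.107, 0, -0.5, 0, 3.5, 10], [0, -0.107, 0, -0.5, 0, 3.5, 10], [0, -0.107, 0, -0.5, 0, 3.5, 10]]}}

```text
t: 20.27
eef_pos: [0.5537, 0.2068, 0.0336]
tool_rot: [-0.0, 0.753, 0.658, 0.001]
contact_force: [0.3, 7.9, 2.7]
gripper_width: 0.273
grasp_force: 69.6
```

```bash
python3 -c "
from plan import *
traj('b',(.7,0,-7.3)); p=shot('wrist')
for r in range(150,206,2): print(r,p['pixels'][r,318].tolist(),end=' ')
import chk; chk.blue(p)"
```

```text
hover turn [0.    0.347 0.006] shift [ 18.2  -0.1 -71.3]
hi turn [0.    0.347 0.006] shift [ 18.1  -0.2 -31.3]
down turn [0.    0.347 0.006] shift [ 18.1  -0.2 -13.3]
touch turn [0.    0.347 0.006] shift [ 10.6  -0.3 -13.3]
push turn [0.    0.347 0.006] shift [  0.6  -0.3 -12.8]
12 turn [0.    0.208 0.006] shift [ 0.4 -0.3 -7.4]
6 turn [0.001 0.103 0.006] shift [ 0.2 -0.3 -3.2]
flat turn [ 0.001 -0.002  0.006] shift [ 0.1 -0.3  0.4]
up turn [ 0.001 -0.002  0.006] shift [  1.7  -0.3 -59.1]
150 [41, 42, 44] 152 [26, 30, 31] 154 [52, 55, 56] 156 [54, 53, 58] 158 [51, 55, 58] 160 [52, 54, 52] 162 [18, 20, 20] 164 [11, 11, 10] 166 [11, 9, 10] 168 [11, 13, 13] 170 [16, 17, 20] 172 [38, 41, 45] 174 [64, 65, 70] 176 [47, 52, 52] 178 [31, 30, 34] 180 [16, 18, 21] 182 [220, 207, 105] 184 [254, 249, 149] 186 [101, 88, 59] 188 [81, 84, 85] 190 [73, 78, 77] 192 [160, 166, 167] 194 [228, 235, 235] 196 [194, 201, 201] 198 [127, 129, 126] 200 [99, 111, 126] 202 [56, 106, 191] 204 [52, 104, 194] blue [473 192  50   9 211] [498.6 196.7] [0.6408 0.2302 0.053 ]
blue [293 197  49   8 210] [317.2 201.4] [0.5572 0.2391 0.053 ]
blue [ 457  215   61  100 4085] [485.8 261.5] [0.636  0.1973 0.053 ]
blue [ 293  222   49  102 4199] [317.  270.6] [0.5524 0.2041 0.053 ]
orange [ 464  193   59   26 1008] [492.1 207.6] [0.6379 0.2253 0.053 ]
orange [292 202  52  23 924] [317.2 213.4] [0.5565 0.2334 0.053 ]
orange [ 65 285  25  39 459] [ 74.7 303.9] [0.4206 0.1996 0.053 ]
```

Emit:
{"name": "jog_arm", "arguments": {"motion": [[0, 0, 0, 0, 0, 0, 31], [0, 0, 0, 0, 0, 0, 31], [0, 0, 0, 0, 0, 0, 31], [0, 0, 0, 0, 0, -15, 31], [0, 0, 0, 0, 0, -50, 31], [0, 0, 0, 0, 0, -100, 31], [0, 0, 0, -50, 30, -130, 50], [0, 0, 0, -50, 30, -130, 50], [0, 0, 0, -50, 30, -130, 50]]}}

```text
t: 21.45
eef_pos: [0.576, 0.1496, 0.1637]
tool_rot: [0.0, 0.754, 0.657, -0.0]
contact_force: [-0.3, 1.2, -0.2]
gripper_width: 0.582
grasp_force: 0.0
```

Run:
```python
from chk import *
p=shot("wrist"); blue(p); seat(p,'a'); seat(p,'b')
for t in("cell_1","cell_1_plus"):
  for d in bot.tip_of(t,p)[:4]: print(t,round(d["score"],2),np.round(d["xy"],1),w(p,d["xy"],.04).round(4))
q=shot("top")
for t in("flux_tin","driver_red"): print(t,[np.round(d["xy"],1) for d in bot.tip_of(t,q)[:2]])
```

```text
blue [ 272  110   28   64 1662] [285.7 140.8] [0.5543 0.2039 0.053 ]
blue [ 368  111   30   63 1640] [382.  141.6] [0.6389 0.1916 0.053 ]
blue [508 264  25  20 383] [519.9 273.3] [0.7741 0.0379 0.053 ]
orange [271  99  12  10 118] [276.4 103.6] [0.5515 0.2361 0.053 ]
orange [285  99  14  10 133] [291.7 103.5] [0.5645 0.2343 0.053 ]
orange [370 100  15  10 150] [377.  104.5] [0.6371 0.2237 0.053 ]
orange [387 100  12  10 113] [392.5 104.5] [0.6504 0.2219 0.053 ]
orange [130 177  11  24 179] [134.5 188.3] [0.4046 0.181  0.053 ]
orange [284 303  18  14 114] [291.6 310.6] [0.5306 0.0281 0.053 ]
a minus top, band start, plus rim top [[383.6, 173.4], [387.7, 108.3], [388.5, 95.6]]
b minus top, band start, plus rim top [[285.1, 173.0], [283.3, 107.7], [283.0, 94.9]]
cell_1 0.95 [163.7 191.4] [0.4242 0.1719 0.04  ]
cell_1 0.82 [284.9 134.1] [0.5529 0.2093 0.04  ]
cell_1 0.61 [305.  289.1] [0.5469 0.0441 0.04  ]
cell_1_plus 0.55 [283.8  93.6] [0.5578 0.2446 0.04  ]
flux_tin [array([370.6, 142.3])]
driver_red [array([400.9, 245.5]), array([271.1, 166. ])]
```

```bash
python3 -c "
from station import bot
print(bot.hand_in())"
```

```text
the job is handed in; nothing more can be done
None
```

Both blue cells are loaded and the job is handed in (no verdict came back): one cell lies flat in each nest, plus end at the fixed contact, and the arm is clear.

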